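# Re-divide a bench tray for a rubbing stone and a glass cutter

### The arm

A 7-joint arm with a two-finger parallel gripper is mounted at the origin on a cart in front of the work surface, level with it; the furniture and walls round the work are solid. World frame = base frame: x ahead of the robot, y to its left, z up, the work surface at z = 0. Lengths are in m, angles in rad, forces in N, time in s.
With the tool pointing down it reaches from about 0.425 to 0.925 m from the base axis. Payload 6.8 kg.
Tool frame: the origin (TCP) lies on the centre line of the jaws, within the pads' length; the fingertips stand 14 mm ahead of it and the grasp point (between the pads) lies 5 mm behind it (r.tips_ahead is the distance from the TCP to the fingertips, in m); z points along the fingers, y is the line along which they close (so a half turn about z gives the same grasp; the last joint's range is limited). The gripper opens to 85 mm and grips with 20 to 120 N. Pads are 22 mm wide; open, the fingers measure 114 mm over their backs; the gripper's body (76 mm by 85 mm) begins 54 mm behind the grasp point. The pads swing forward as they close: fully open they stand 13 mm farther back than shut.
Start: joints at [-1.441, 0.477, 0.022, 1.555, -0.011, 1.109, -0.083], TCP at [0.159, 0.656, 0.245] pointing down, gripper open.
Joint ranges: [-2.96, 2.96], [-0.34, 2.1], [-1.41, 1.46], [0.24, 2.44], [-1.37, 4.51], [0.17, 1.92], [-2.96, 2.96]. Speed limits (rad/s): [2.39, 2.39, 3.14, 3.14, 3.14, 3.14, 3.14].

### API

Orientations are given as a rotation vector (axis times angle).
In Python, from bench import r, eyes gives the robot as it stands.
- The arm moves only by the tool step_arm, never from a script. Its argument "rows" is a list of rows, each a list of 6 numbers: the shift along the world's x, y, z in units of 60 cm (1.0 is 60 cm), then the turn, a rotation vector about the world's x, y, z in units of pi rad (1.0 is pi rad). In form: [[x, y, z, rx, ry, rz], ...]. A call has 1 to 5 rows; each row is the pose to reach, as a shift and turn from the pose commanded when the call began, turning the shorter way round; what a row does not reach only later rows make up. A row lasts 1/12 s, in which the tool goes at most 41.7 mm and 7.16 degrees, less where a joint would pass 70% of its speed; a pose out of reach is approached as far as the arm can. A call with a number of a shift or a turn outside -1 to 1 is refused whole. A call with a gripper value outside its range is refused whole. "jaw" is the closure, from 0 (fully open) to 1 (shut), set as the call begins (left out, the last holds). The fingers move at their own pace and stop on an object; "squeeze" is the grip in N (left out, the last holds). Time passes only in rows, so rows that repeat a pose let the fingers close. It gives the time, the measured TCP pose, the force, the opening and the grip force at its end, in the units of the state.
- r.get_obs(): the state, without advancing time (a new reading comes with each control period).
- eyes.grab_frame(name): name is "scene" or "side" or "wrist"; returns the picture (480x640x3 uint8, red, green, blue); there is no depth.
- eyes.camera_info(name): a dict with "mtx" (3x3 intrinsics, pixels), "k1" (the pictures are not rectified: a ray, as slopes to the right and down, at radius r is drawn at 1 + k1 r^2 times it, then the intrinsics apply), "extrinsics" (4x4, takes a point from camera to world coordinates); the wrist camera has in their place "tool_from_camera" (4x4, takes a point from camera to tool coordinates, whose origin is the TCP and whose axes are the flange's). Camera axes: x right, y down, z forward; pixel columns grow to the right and rows downward; lengths in m; the calibration is good to about 2 mm. A picture is of the moment at which its call begins: read the wrist's pose just before it. camera_info takes no time and is no camera call.
- r.hand_in(): hands the job in; it is judged then, once.
The state is a dict: "clock": time; "joints": joint angles; "qvel": joint speeds; "tau": joint torques, N m; "tcp_pos": TCP position; "orientation": TCP orientation; "contact_force": force on the tool from outside, world axes, zero at the start; "moment": the same for the moment, N m; "grip_width": finger opening in m; "gripper_force": force on a finger pad.
Only numpy, scipy, OpenCV 4.12 (cv2) and the standard library are available. Lean on these libraries where they do the work, as an engineer would, in place of code of your own. Each camera call takes 0.05 s, during which the arm holds its last target. There are 200 camera calls.

### The job

Re-divide the bench tray so that both tools fit: take the rubbing stone out of its cradle and lay it flat and crosswise in the left end of the tray, slide the divider up against it until the stone is snug between divider and end wall, and only then press the clip on the divider down until it snaps and stays down. Lay the glass cutter flat on the floor of the long compartment that this opens on the right. The cradle lets you hold the stone only by its two ends and the tray only by its long sides, so set it down on the table and take it again the other way; leave the solder spool, the nail tin and the foil roll where they are.

Things in the scene. Friction and masses are not known exactly. Their poses are not given: they have to be found in the camera images.
- tray: open wooden tray, fixed, outside 86 (x) x 234 (y) x 36 mm high; inside 74 x 222 mm, floor and walls 6 mm thick. Origin: centre of its underside, on the table. Its y axis is its long axis and points to the left end as seen from the robot (turned up to 0.3 rad); inner end walls at y = +111 mm (left, for the stone) and -111 mm.
- divider (a joint): divider that slides along the tray on its rails; value in m = y, in the tray's frame, of the middle of its 6 mm thick upright panel, growing to the left. Starts at 0 to 0.014, range -0.012 to 0.076; reads 0.068 with the stone (40 mm) snug against the left end wall. Slides stiffly (about 3 N) and stays where it is left.
- divider_face (a point): centre of the divider's left face, which meets the stone: 3 mm left of the panel's middle, 25 mm above the table. On the panel sits a saddle bar, 102 mm (x), over both walls, 36.5 to 45.5 mm above the table; its left face is flush with this face, its right face is 12 mm right of this one (6 mm past the panel): push there, to the left.
- clip (a joint): locking clip: dark steel press bar, 36 (x) x 12 (y) x 8 mm, over the middle of the saddle; value in m, straight down: 0 = up (start), 0.010 = snapped down, a hard stop. It resists with about 8 N at first, then less and less; half-way it snaps through and stays down by itself; let go before that it springs back up.
- clip_top (a point): middle of the clip's top face, 64.5 mm above the table when up (54.5 mm when snapped down); it moves with the divider, 3 mm right of the panel's middle.
- cradle: dark wooden cradle, fixed to the table, for the stone. Origin: centre of its underside. Base 66 (x) x 56 (y) x 8 mm; two cheeks, 10 mm thick and 48 mm high, stand 44 mm apart along the stone's long sides (at x = +-22 mm); both ends (+-y) are open and the stone sticks out 4 mm there.
- stone_center (a point): centre of the rubbing stone, a loose grey two-layer block 40 (x) x 64 (y) x 38 mm (z), about 0.2 kg. Starts in the cradle, its y along the cradle's y, centre 27 mm above the table, top 2 mm below the cheeks. In the tray its 64 mm length lies across (along the tray's x, 5 mm of play at each end), centre 25 mm above the table; lengthwise it would leave the cutter no room.
- cutter_center (a point): middle of the glass cutter, a straight light-coloured barrel with brass ends, 154 mm long (y), 11 mm wide and high, 0.05 kg, loose, flat on the table at the start. The point is half-way up (5.5 mm above what it lies on). It may lie either way round in the tray.
- cutter_end_a (a point): end of the cutter at its +y, 76 mm from the middle.
- cutter_end_b (a point): end of the cutter at its -y, 76 mm from the middle.
- spool: bystander: solder spool, 62 x 92 x 40 mm, origin under its centre; leave it.
- tin: bystander: round tin of nails, 61 mm wide, 22 mm high, origin under its centre; leave it.
- foil_roll: bystander: flat roll of copper foil, 61 mm wide, 7 mm high, origin under its centre; leave it.
There are look-alikes about, which are no part of the job. What is shaped like the part that bears stone_center but yellow is not meant.

How it is judged:
By the outcome, as a careful person would: the job done as asked, in the order asked, and still so for the second after the job is handed in, with the robot touching nothing.
It also fails if it takes over 72 s, if anything falls off the work surface, if the arm or the gripper's body presses on something with over 40 N, if the wrist force passes 120 N, or if a joint passes its speed limit or range.

## Working session

There is one attempt and no reset: what is moved stays moved. The work goes in short steps, Python scripts to look and compute and a tool call to move; the robot and the scene stay as the last step left them, time stands still between calls to the robot, and variables do not carry over. Pictures are saved under pics/ and viewed, at most 13 in all, crops included, and the job is handed in when it is done.

Besides the shell and the picture viewer there is one more tool, called as name(argument=value, ...), one argument or row to a line, values as JSON. step_arm: Moves the arm, as the interface text tells. Shifts and turns lie within -1 to 1; 1 stands for 60 cm of shift or pi rad of turn. Its arguments: {"type":"object","properties":{"rows":{"type":"array"},"jaw":{"type":"number"},"squeeze":{"type":"number"}},"required":["rows"]}

```bash
ls; mkdir -p pics
python3 - <<'E'
from bench import r, eyes
import cv2,numpy as np
o=r.get_obs();print({k:np.round(v,3).tolist() for k,v in o.items()})
for n in("scene","side","wrist"):
    im=eyes.grab_frame(n);cv2.imwrite(f"pics/{n}0.png",im[:,:,::-1]);c=eyes.camera_info(n);print(n,{k:np.round(v,4).tolist() for k,v in c.items()})
E
```

```text
pics
{'clock': 0.0, 'joints': [-1.441, 0.478, 0.022, 1.556, -0.012, 1.109, -0.083], 'qvel': [0.001, 0.0, 0.001, -0.001, 0.001, -0.001, 0.0], 'tau': [0.0, -59.645, 1.608, -28.12, 0.012, 0.009, -0.0], 'tcp_pos': [0.159, 0.655, 0.244], 'orientation': [-0.373, -3.119, 0.003], 'contact_force': [-0.186, 0.609, -0.333], 'moment': [-0.021, 0.033, -0.022], 'gripper_force': 0.0, 'grip_width': 0.085}
scene {'mtx': [[578.4999, 0.0, 325.2485], [0.0, 578.4999, 246.6854], [0.0, 0.0, 1.0]], 'k1': -0.1385, 'extrinsics': [[-0.7426, -0.3641, 0.5621, -0.0172], [-0.6697, 0.4018, -0.6245, 0.5591], [0.0016, -0.8402, -0.5423, 0.6282], [0.0, 0.0, 0.0, 1.0]]}
side {'mtx': [[600.6434, 0.0, 312.5084], [0.0, 600.6434, 243.8288], [0.0, 0.0, 1.0]], 'k1': -0.172, 'extrinsics': [[0.9337, -0.2191, 0.2832, 0.2522], [-0.3574, -0.6154, 0.7025, -0.8761], [0.0204, -0.7571, -0.6529, 0.8233], [0.0, 0.0, 0.0, 1.0]]}
wrist {'mtx': [[353.1046, 0.0, 323.0512], [0.0, 353.1046, 244.1188], [0.0, 0.0, 1.0]], 'k1': -0.0399, 'tool_from_camera': [[-0.0011, -0.9528, -0.3036, 0.0778], [1.0, -0.0011, -0.0004, -0.0019], [0.0, -0.3036, 0.9528, -0.1294], [0.0, 0.0, 0.0, 1.0]]}
```

View pics/scene0.png

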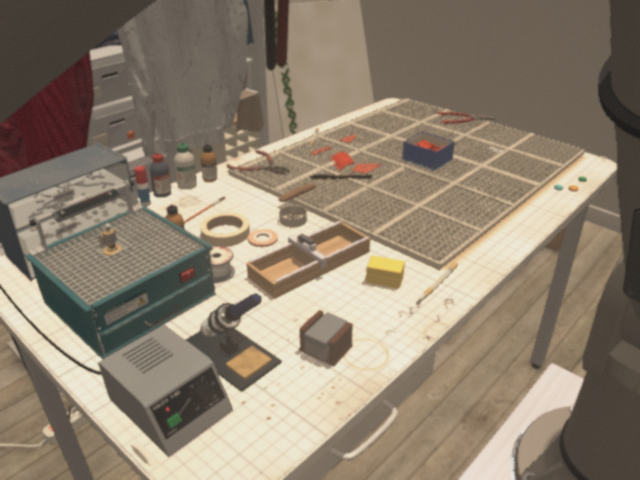

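View pics/side0.png

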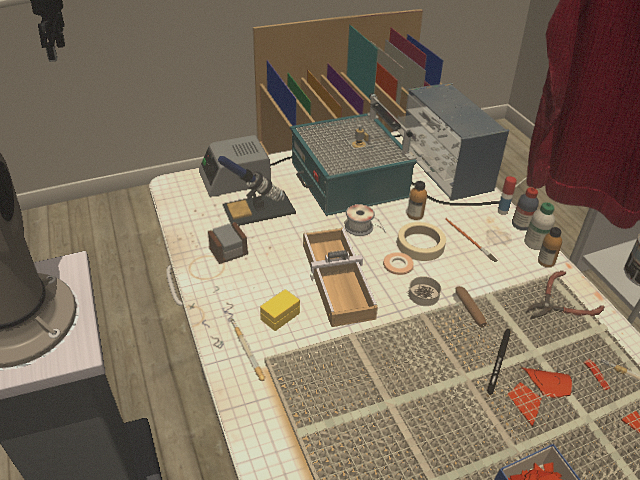

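The side view shows the tray (top corners about (303,236), (350,231), (376,312), (330,322)), with the divider at (337,262). The stone in its cradle is at (228,238), and the yellow decoy at (280,310). The cutter runs from (232,320) to (263,379), with the spool, foil and tin to the right of the tray. The scene view agrees: stone (327,325), cutter (437,283).

```bash
cat > h.py <<'E'
from bench import r, eyes
import cv2,numpy as np
from scipy.spatial.transform import Rotation as R
def T_of(o):
    T=np.eye(4);T[:3,:3]=R.from_rotvec(o["orientation"]).as_matrix();T[:3,3]=o["tcp_pos"];return T
def rays(name,px,T=None):
    c=eyes.camera_info(name);K=np.array(c["mtx"])
    d=cv2.undistortPoints(np.array(px,float).reshape(-1,1,2),K,np.array([c["k1"],0,0,0.])).reshape(-1,2)
    E=np.array(c["extrinsics"]) if "extrinsics" in c else T@np.array(c["tool_from_camera"])
    return E[:3,3],np.c_[d,np.ones(len(d))]@E[:3,:3].T
def onplane(name,px,z,T=None):
    o,d=rays(name,px,T); z=np.broadcast_to(z,len(d)); return o+d*((z-o[2])/d[:,2])[:,None]
def project(name,P,T=None):
    c=eyes.camera_info(name);E=np.array(c["extrinsics"]) if "extrinsics" in c else T@np.array(c["tool_from_camera"])
    Ei=np.linalg.inv(E);rv=cv2.Rodrigues(Ei[:3,:3])[0]
    return cv2.projectPoints(np.array(P,float),rv,Ei[:3,3],np.array(c["mtx"]),np.array([c["k1"],0,0,0.]))[0].reshape(-1,2)
def snap(fn):
    o=r.get_obs();im=eyes.grab_frame("wrist")[:,:,::-1].copy();cv2.imwrite(fn,im);np.savez(fn[:-4],T=T_of(o));return im,T_of(o)
def st():
    o=r.get_obs();print({k:np.round(o[k],4).tolist() for k in("clock","tcp_pos","orientation","contact_force","grip_width","gripper_force","joints")})
E
python3 - <<'E'
from h import *
np.set_printoptions(precision=3,suppress=True)
print("tray",onplane("side",[(303,236),(350,231),(376,312),(330,322)],.036))
print("div",onplane("side",[(337,262)],.04))
print("stone",onplane("side",[(228,238)],.046),onplane("scene",[(327,325)],.046))
print("cutter",onplane("side",[(232,320),(263,379)],.0055),onplane("scene",[(457,264),(418,303)],.0055))
print("others",onplane("side",[(360,220),(398,263),(424,290),(280,305)],.02))
print(r.tips_ahead,R.from_rotvec(r.get_obs()["orientation"]).as_matrix())
E
```

```text
tray [[ 0.584  0.     0.036]
 [ 0.681 -0.017  0.036]
 [ 0.634 -0.241  0.036]
 [ 0.548 -0.235  0.036]]
div [[ 0.617 -0.1    0.04 ]]
stone [[0.436 0.034 0.046]] [[0.436 0.052 0.046]]
cutter [[ 0.393 -0.145  0.005]
 [ 0.406 -0.29   0.005]] [[ 0.401 -0.282  0.005]
 [ 0.389 -0.132  0.005]]
others [[ 0.725  0.027  0.02 ]
 [ 0.74  -0.124  0.02 ]
 [ 0.752 -0.209  0.02 ]
 [ 0.483 -0.152  0.02 ]]
0.014 [[-0.972  0.236 -0.   ]
 [ 0.236  0.972 -0.001]
 [-0.    -0.001 -1.   ]]
```

step_arm(
  rows=[
    [0.2, -0.246, 0.096, 0, 0, 0],
    [0.2, -0.246, 0.096, 0, 0, 0],
    [0.2, -0.246, 0.096, 0, 0, 0],
    [0.2, -0.246, 0.096, 0, 0, 0],
    [0.2, -0.246, 0.096, 0, 0, 0],
  ],
)

```text
clock: 0.57
tcp_pos: [0.2815, 0.5055, 0.3037]
orientation: [0.376, 3.118, -0.001]
contact_force: [0.4, -0.6, 0.2]
grip_width: 0.0854
gripper_force: 0.0
```

step_arm(
  rows=[
    [0.2, -0.246, 0.096, 0, 0, 0],
    [0.2, -0.246, 0.096, 0, 0, 0],
    [0.2, -0.246, 0.096, 0, 0, 0],
    [0.2, -0.246, 0.096, 0, 0, 0],
    [0.2, -0.246, 0.096, 0, 0, 0],
  ],
)

```text
clock: 0.98
tcp_pos: [0.4011, 0.3576, 0.3616]
orientation: [0.377, 3.118, 0.0]
contact_force: [1.0, 0.0, 1.2]
grip_width: 0.0856
gripper_force: 0.0
```

step_arm(
  rows=[
    [0.067, -0.333, 0, 0, 0, 0],
    [0.067, -0.333, 0, 0, 0, 0],
    [0.067, -0.333, 0, 0, 0, 0],
    [0.067, -0.333, 0, 0, 0, 0],
    [0.067, -0.333, 0, 0, 0, 0],
  ],
)

```text
clock: 1.4
tcp_pos: [0.4392, 0.1581, 0.3604]
orientation: [-0.375, -3.119, -0.0]
contact_force: [0.4, 0.3, 0.5]
grip_width: 0.0856
gripper_force: 0.0
```

step_arm(
  rows=[
    [0.067, -0.333, 0, 0, 0, 0],
    [0.067, -0.333, 0, 0, 0, 0],
    [0.067, -0.333, 0, 0, 0, 0],
    [0.067, -0.333, 0, 0, 0, 0],
    [0.067, -0.333, 0, 0, 0, 0],
  ],
)

```text
clock: 1.82
tcp_pos: [0.4791, -0.0416, 0.3606]
orientation: [0.374, 3.119, 0.0]
contact_force: [1.2, -0.3, -0.5]
grip_width: 0.0856
gripper_force: 0.0
```

step_arm(
  rows=[
    [0, 0, 0, 0, 0, 0],
    [0, 0, 0, 0, 0, 0],
  ],
)

```text
clock: 1.98
tcp_pos: [0.4792, -0.0411, 0.3605]
orientation: [-0.381, -3.118, 0.0]
contact_force: [-0.2, 1.4, 0.0]
grip_width: 0.0856
gripper_force: 0.0
```

Run:
```python
from h import *
snap("pics/w1.png"); st()
```

```text
{'clock': 2.0333, 'tcp_pos': [0.4792, -0.0391, 0.3603], 'orientation': [-0.3754, -3.1185, -0.0004], 'contact_force': [-0.312, 0.6777, -0.1834], 'grip_width': 0.0854, 'gripper_force': 0.0, 'joints': [-0.5748, 0.0351, 0.5512, 1.8769, -0.0198, 1.2353, 1.3138]}
```

View pics/w1.png

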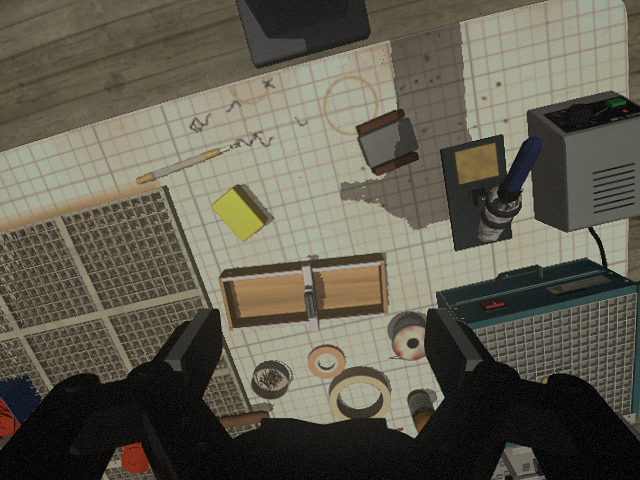

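The wrist view shows the stone at (388,140), with its cheeks above and below it in the picture. The tray spans (221–388, 253–330) with the divider at (309,290), and the cutter runs from (140,182) to (220,152). Next: enlarged crops for exact corners.

Run:
```python
import cv2,numpy as np
im=cv2.imread("pics/w1.png")
def up(x,y,w,h,s): return cv2.resize(im[y:y+h,x:x+w],None,fx=s,fy=s,interpolation=cv2.INTER_CUBIC)
A=up(210,245,195,90,4) # 780x360
B=up(345,100,80,80,3);C=up(130,130,150,65,3) #240x240, 450x195
M=np.zeros((600,780,3),np.uint8);M[:360]=A;M[360:,:240]=B;M[380:575,260:710]=C
cv2.imwrite("pics/m1.png",M)
```

```text
(no output)
```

View pics/m1.png

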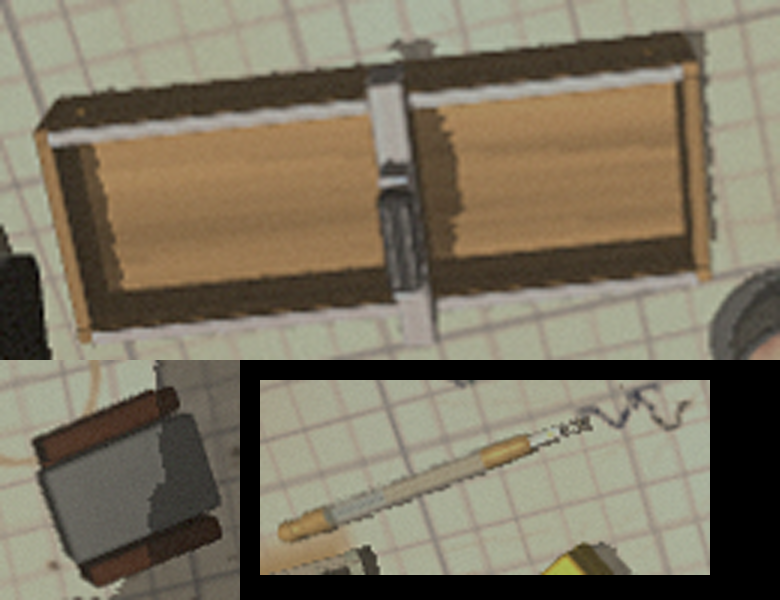

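Run:
```python
from h import *
np.set_printoptions(precision=4,suppress=True)
T=np.load("pics/w1.npz")["T"]
A=lambda p:np.array(p,float)/4+[210,245]
B=lambda p:(np.array(p,float)-[0,360])/3+[345,100]
C=lambda p:(np.array(p,float)-[260,380])/3+[130,130]
t=onplane("wrist",A([(37,133),(697,62),(710,281),(83,343)]),.036,T)
print(t,"c",t.mean(0),[np.linalg.norm(t[i]-t[(i+1)%4]) for i in range(4)])
d=t[1]+t[2]-t[0]-t[3];a=np.arctan2(-d[0],d[1]);print("yaw",a)
print("bottom near",onplane("wrist",A([(62,97),(703,33)]),0,T))
s=onplane("wrist",A([(368,85),(402,80),(435,340),(405,343)]),.0455,T);print("saddle",s)
c=t.mean(0);Rz=np.array([[np.cos(a),np.sin(a)],[-np.sin(a),np.cos(a)]])
print("saddle in tray",(s-c)[:,:2]@Rz.T)
cl=onplane("wrist",A([(383,195),(411,195),(420,290),(395,290)]),.0645,T);print("clip tray",(cl-c)[:,:2]@Rz.T)
q=onplane("wrist",B([(38,472),(190,412),(220,508),(83,568)]),.046,T)
print("stone",q,q.mean(0),[np.linalg.norm(q[i]-q[(i+1)%4]) for i in range(4)])
d=q[1]+q[2]-q[0]-q[3];print("stone yaw",np.arctan2(-d[0],d[1]))
k=onplane("wrist",C([(280,532),(533,443),(560,436)]),.0055,T);print("cutter",k,np.linalg.norm(k[1]-k[0]),np.linalg.norm(k[2]-k[0]))
```

```text
[[ 0.557  -0.2121  0.036 ]
 [ 0.5867  0.0165  0.036 ]
 [ 0.6708  0.0051  0.036 ]
 [ 0.6405 -0.2234  0.036 ]] c [ 0.6137 -0.1035  0.036 ] [np.float64(0.23047817712521876), np.float64(0.08488637603290301), np.float64(0.2304788000314594), np.float64(0.08424941201446477)]
yaw -0.13046796267877414
bottom near [[ 0.5576 -0.2131  0.    ]
 [ 0.5906  0.024   0.    ]]
saddle [[ 0.5641 -0.0936  0.0455]
 [ 0.5651 -0.0821  0.0455]
 [ 0.6646 -0.0958  0.0455]
 [ 0.6632 -0.1066  0.0455]]
saddle in tray [[-0.0505  0.0033]
 [-0.051   0.0149]
 [ 0.0494  0.0143]
 [ 0.0494  0.0034]]
clip tray [[-0.0185  0.0052]
 [-0.0174  0.0144]
 [ 0.0181  0.0131]
 [ 0.0172  0.0046]]
stone [[0.4192 0.0148 0.046 ]
 [0.4111 0.0785 0.046 ]
 [0.4506 0.0839 0.046 ]
 [0.4609 0.0247 0.046 ]] [0.4355 0.0505 0.046 ] [np.float64(0.06419414820734912), np.float64(0.039885205591302535), np.float64(0.0600929281460371), np.float64(0.04289229302412074)]
stone yaw 0.14845457494369546
cutter [[ 0.4017 -0.2887  0.0055]
 [ 0.3933 -0.1623  0.0055]
 [ 0.3934 -0.1496  0.0055]] 0.1266623228681854 0.13929311436774255
```

step_arm(
  rows=[
    [-0.036, 0.075, -0.2, 0, 0, 0.062],
    [-0.036, 0.075, -0.2, 0, 0, 0.062],
    [-0.036, 0.075, -0.2, 0, 0, 0.062],
    [-0.036, 0.075, -0.2, 0, 0, 0.062],
  ],
  jaw=0,
)

```text
clock: 2.37
tcp_pos: [0.4524, 0.0099, 0.2348]
orientation: [-0.057, -3.13, 0.002]
contact_force: [-1.2, 0.2, -0.8]
grip_width: 0.0854
gripper_force: 0.0
```

step_arm(
  rows=[
    [-0.036, 0.075, -0.2, 0, 0, 0.062],
    [-0.036, 0.075, -0.2, 0, 0, 0.062],
    [-0.036, 0.075, -0.2, 0, 0, 0.062],
    [-0.036, 0.075, -0.2, 0, 0, 0.062],
    [-0.036, 0.075, -0.2, 0, 0, 0.062],
  ],
)

```text
clock: 2.78
tcp_pos: [0.4353, 0.0522, 0.1198]
orientation: [0.242, -3.128, 0.002]
contact_force: [-0.1, 0.0, 0.7]
grip_width: 0.0852
gripper_force: 0.0
```

Run:
```python
from h import *
np.set_printoptions(precision=3,suppress=True)
im,T=snap("pics/w2.png"); st();print(T[:3,:3])
T1=np.load("pics/w1.npz")["T"];print(onplane("wrist",[(242,187),(270,220),(440,150),(455,250)],[.025,.0,0,0],T1))
```

```text
{'clock': 2.8333, 'tcp_pos': [0.437, 0.0516, 0.1214], 'orientation': [0.2398, -3.1323, 0.0005], 'contact_force': [0.9758, -0.5906, 0.6781], 'grip_width': 0.0856, 'gripper_force': 0.0, 'joints': [-0.6087, 0.2892, 0.4075, 2.2312, -0.1867, 0.6524, 1.6562]}
[[-0.988 -0.154 -0.004]
 [-0.154  0.988 -0.001]
 [ 0.004 -0.001 -1.   ]]
[[ 0.444 -0.144  0.025]
 [ 0.501 -0.126 -0.   ]
 [ 0.463  0.124  0.   ]
 [ 0.61   0.125 -0.   ]]
```

View pics/w2.png

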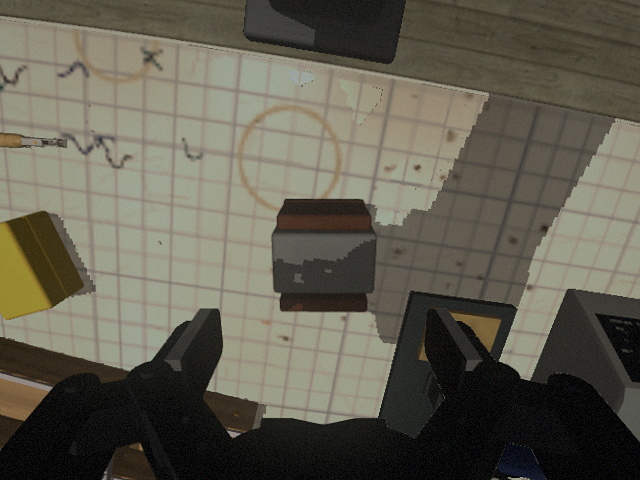

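Stone's top face now spans (273–376, 233–293), square to the jaws. Its cheeks lie above and below it, and the iron stand starts to the right at x≈410.

Run:
```python
from h import *
np.set_printoptions(precision=4,suppress=True)
T=np.load("pics/w2.npz")["T"]
q=onplane("wrist",[(273,233),(375,233),(376,293),(274,293)],.046,T);print(q,q.mean(0))
k=onplane("wrist",[(66,143),(45,142),(24,141)],.0055,T);print(k)
```

```text
[[0.4193 0.0175 0.046 ]
 [0.41   0.0778 0.046 ]
 [0.4486 0.0862 0.046 ]
 [0.4584 0.0224 0.046 ]] [0.4341 0.051  0.046 ]
[[ 0.3897 -0.1339  0.0055]
 [ 0.391  -0.1487  0.0055]
 [ 0.3924 -0.1638  0.0055]]
```

step_arm(
  rows=[
    [-0.003, 0, -0.06, 0, 0, 0],
    [-0.003, 0, -0.11, 0, 0, 0],
    [-0.003, 0, -0.145, 0, 0, 0],
    [-0.003, 0, -0.163, 0, 0, 0],
    [-0.003, 0, -0.163, 0, 0, 0],
  ],
)

```text
clock: 3.25
tcp_pos: [0.4361, 0.0509, 0.0231]
orientation: [-0.236, 3.132, 0.0]
contact_force: [-0.3, -0.6, 0.6]
grip_width: 0.0856
gripper_force: 0.0
```

step_arm(
  rows=[
    [0, 0, 0, 0, 0, 0],
    [0, 0, 0, 0, 0, 0],
    [0, 0, 0, 0, 0, 0],
    [0, 0, 0, 0, 0, 0],
    [0, 0, 0, 0, 0, 0],
  ],
  jaw=1,
  squeeze=50,
)

```text
clock: 3.67
tcp_pos: [0.4367, 0.0514, 0.0248]
orientation: [-0.237, 3.128, 0.001]
contact_force: [0.3, -1.4, 7.1]
grip_width: 0.0632
gripper_force: 54.1
```

step_arm(
  rows=[
    [0, 0, 0, 0, 0, 0],
    [0, 0, 0, 0, 0, 0],
    [0, 0, 0, 0, 0, 0],
  ],
)

```text
clock: 3.92
tcp_pos: [0.4366, 0.0514, 0.0248]
orientation: [-0.237, 3.128, 0.001]
contact_force: [-0.3, -1.0, 7.0]
grip_width: 0.0635
gripper_force: 54.1
```

step_arm(
  rows=[
    [0, 0, 0.03, 0, 0, 0],
    [0, 0, 0.08, 0, 0, 0],
    [0, 0, 0.14, 0, 0, 0],
    [0, 0, 0.17, 0, 0, 0],
  ],
)

```text
clock: 4.25
tcp_pos: [0.4361, 0.0511, 0.1289]
orientation: [-0.236, 3.128, 0.002]
contact_force: [1.4, 1.0, -2.0]
grip_width: 0.0633
gripper_force: 58.0
```

step_arm(
  rows=[
    [0.038, -0.05, 0, 0, 0, -0.039],
    [0.038, -0.05, 0, 0, 0, -0.078],
    [0.038, -0.05, 0, 0, 0, -0.117],
    [0.038, -0.05, 0, 0, 0, -0.156],
    [0.038, -0.05, 0, 0, 0, -0.195],
  ],
)

```text
clock: 4.67
tcp_pos: [0.4577, 0.0211, 0.1262]
orientation: [0.727, 3.055, 0.003]
contact_force: [-0.5, 0.1, -1.5]
grip_width: 0.0636
gripper_force: 57.9
```

step_arm(
  rows=[
    [0.038, -0.05, 0, 0, 0, -0.039],
    [0.038, -0.05, 0, 0, 0, -0.078],
    [0.038, -0.05, 0, 0, 0, -0.117],
    [0.038, -0.05, 0, 0, 0, -0.156],
    [0.038, -0.05, 0, 0, 0, -0.195],
  ],
)

```text
clock: 5.08
tcp_pos: [0.4805, -0.0088, 0.1261]
orientation: [1.615, 2.694, 0.004]
contact_force: [0.5, 0.1, -2.9]
grip_width: 0.0635
gripper_force: 57.9
```

step_arm(
  rows=[
    [0.038, -0.05, 0, 0, 0, -0.039],
    [0.038, -0.05, 0, 0, 0, -0.078],
    [0.038, -0.05, 0, 0, 0, -0.117],
    [0.038, -0.05, 0, 0, 0, -0.156],
    [0.038, -0.05, 0, 0, 0, -0.199],
  ],
)

```text
clock: 5.5
tcp_pos: [0.5033, -0.0386, 0.1261]
orientation: [-2.355, -2.079, -0.004]
contact_force: [-0.0, 0.3, -2.1]
grip_width: 0.0635
gripper_force: 57.9
```

step_arm(
  rows=[
    [0, 0, -0.06, 0, 0, 0],
    [0, 0, -0.12, 0, 0, 0],
    [0, 0, -0.16, 0, 0, 0],
    [0, 0, -0.18, 0, 0, 0],
    [0, 0, -0.18, 0, 0, 0],
  ],
)

```text
clock: 5.92
tcp_pos: [0.5025, -0.0382, 0.0165]
orientation: [-2.346, -2.086, -0.001]
contact_force: [0.3, -0.8, -1.6]
grip_width: 0.0632
gripper_force: 62.0
```

step_arm(
  rows=[
    [0, 0, -0.001, 0, 0, 0],
    [0, 0, -0.002, 0, 0, 0],
  ],
)

```text
clock: 6.08
tcp_pos: [0.5037, -0.0385, 0.0166]
orientation: [2.348, 2.087, 0.003]
contact_force: [0.2, 0.3, -1.2]
grip_width: 0.0633
gripper_force: 62.0
```

step_arm(
  rows=[
    [0, 0, -0.002, 0, 0, 0],
    [0, 0, -0.003, 0, 0, 0],
    [0, 0, -0.003, 0, 0, 0],
  ],
)

```text
clock: 6.33
tcp_pos: [0.5037, -0.0385, 0.0151]
orientation: [2.348, 2.087, 0.004]
contact_force: [-2.3, 0.6, 11.2]
grip_width: 0.0633
gripper_force: 63.4
```

step_arm(
  rows=[
    [0, 0, 0, 0, 0, 0],
    [0, 0, 0, 0, 0, 0],
    [0, 0, 0, 0, 0, 0],
    [0, 0, 0, 0, 0, 0],
    [0, 0, 0, 0, 0, 0],
  ],
  jaw=0,
)

```text
clock: 6.75
tcp_pos: [0.5028, -0.0387, 0.0137]
orientation: [2.348, 2.087, 0.0]
contact_force: [0.2, 0.2, 0.9]
grip_width: 0.0848
gripper_force: 0.0
```

step_arm(
  rows=[
    [0, 0, 0.05, 0, 0, 0],
    [0, 0, 0.1, 0, 0, 0],
    [0, 0, 0.15, 0, 0, 0],
    [0, 0, 0.2, 0, 0, 0],
  ],
)

```text
clock: 7.08
tcp_pos: [0.5023, -0.039, 0.1348]
orientation: [-2.349, -2.086, 0.002]
contact_force: [1.4, 0.2, 0.2]
grip_width: 0.0855
gripper_force: 0.0
```

step_arm(
  rows=[
    [0, 0, 0, 0, 0, 0.039],
    [0, 0, 0, 0, 0, 0.078],
    [0, 0, 0, 0, 0, 0.117],
    [0, 0, 0, 0, 0, 0.156],
    [0, 0, 0, 0, 0, 0.195],
  ],
)

```text
clock: 7.5
tcp_pos: [0.5027, -0.0387, 0.1337]
orientation: [-1.601, -2.703, -0.0]
contact_force: [-0.1, -0.1, 0.3]
grip_width: 0.0854
gripper_force: 0.0
```

step_arm(
  rows=[
    [0, 0, 0, 0, 0, 0.039],
    [0, 0, 0, 0, 0, 0.078],
    [0, 0, 0, 0, 0, 0.117],
    [0, 0, 0, 0, 0, 0.156],
    [0, 0, 0, 0, 0, 0.195],
  ],
)

```text
clock: 7.92
tcp_pos: [0.5026, -0.0389, 0.1337]
orientation: [-0.712, -3.06, 0.0]
contact_force: [-0.1, 0.6, 0.7]
grip_width: 0.0851
gripper_force: 0.0
```

step_arm(
  rows=[
    [0, 0, 0, 0, 0, 0.039],
    [0, 0, 0, 0, 0, 0.078],
    [0, 0, 0, 0, 0, 0.11],
    [0, 0, 0, 0, 0, 0.11],
  ],
)

```text
clock: 8.25
tcp_pos: [0.5027, -0.039, 0.1337]
orientation: [-0.18, -3.136, -0.0]
contact_force: [0.2, -0.0, -0.2]
grip_width: 0.0856
gripper_force: 0.0
```

Run:
```python
from h import *
np.set_printoptions(precision=3,suppress=True)
im,T=snap("pics/w3.png"); st();print(T[:3,:3])
```

```text
{'clock': 8.3, 'tcp_pos': [0.5026, -0.039, 0.1337], 'orientation': [-0.1887, -3.1358, -0.0005], 'contact_force': [0.4195, 0.3, -0.0646], 'grip_width': 0.0856, 'gripper_force': 0.0, 'joints': [-0.4493, 0.3764, 0.4946, 2.0867, -0.2629, 0.7377, 1.6629]}
[[-0.993  0.114 -0.   ]
 [ 0.114  0.993  0.   ]
 [ 0.     0.    -1.   ]]
```

View pics/w3.png

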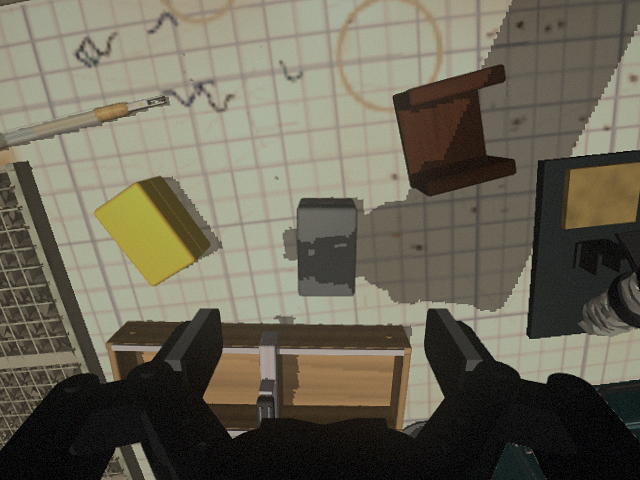

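Stone stands on the table, its top spanning (297–356, 208–296) and aligned. Tray near top corners are about (109,344) and (411,347), the saddle's near end is at (260–275, 333–345), and the cradle is empty.

Run:
```python
from h import *
np.set_printoptions(precision=4,suppress=True)
T=np.load("pics/w3.npz")["T"]
q=onplane("wrist",[(297,208),(356,208),(355,296),(299,295)],.038,T);print(q,q.mean(0))
t=onplane("wrist",[(109,344),(411,347)],.036,T);print(t);d=t[1]-t[0];print(np.linalg.norm(d),np.arctan2(-d[0],d[1]))
b=onplane("wrist",[(123,324),(410,326)],.0,T);print(b)
a=-.13
m=t.mean(0)+.043*np.array([np.cos(a),np.sin(a),0]);print("tray c",m)
s=onplane("wrist",[(261,334),(276,334)],.0455,T);print(s)
```

```text
[[ 0.4698 -0.0542  0.038 ]
 [ 0.4742 -0.0162  0.038 ]
 [ 0.5367 -0.0223  0.038 ]
 [ 0.5314 -0.0613  0.038 ]] [ 0.503  -0.0385  0.038 ]
[[ 0.5569 -0.2104  0.036 ]
 [ 0.5847  0.0158  0.036 ]]
0.22794534273920877 -0.12252268096059188
[[ 0.5597 -0.2202  0.    ]
 [ 0.5891  0.0233  0.    ]]
tray c [ 0.6134 -0.1029  0.036 ]
[[ 0.5549 -0.0912  0.0455]
 [ 0.5561 -0.0807  0.0455]]
```

step_arm(
  rows=[
    [0, 0, -0.06, 0, 0, 0],
    [0, 0, -0.12, 0, 0, 0],
    [0, 0, -0.17, 0, 0, 0],
    [0, 0, -0.188, 0, 0, 0],
    [0, 0, -0.188, 0, 0, 0],
  ],
)

```text
clock: 8.72
tcp_pos: [0.5009, -0.0389, 0.0188]
orientation: [-0.188, -3.131, 0.002]
contact_force: [0.3, 0.5, -0.6]
grip_width: 0.0854
gripper_force: 0.0
```

step_arm(
  rows=[
    [0, 0, 0, 0, 0, 0],
    [0, 0, 0, 0, 0, 0],
    [0, 0, 0, 0, 0, 0],
    [0, 0, 0, 0, 0, 0],
    [0, 0, 0, 0, 0, 0],
  ],
  jaw=1,
  squeeze=50,
)

```text
clock: 9.13
tcp_pos: [0.5041, -0.0386, 0.0225]
orientation: [0.185, 3.133, 0.001]
contact_force: [-0.1, 0.8, 7.6]
grip_width: 0.0392
gripper_force: 50.5
```

step_arm(
  rows=[
    [0, 0, 0, 0, 0, 0],
    [0, 0, 0, 0, 0, 0],
    [0, 0, 0, 0, 0, 0],
    [0, 0, 0, 0, 0, 0],
  ],
)

```text
clock: 9.47
tcp_pos: [0.5041, -0.0386, 0.0225]
orientation: [0.185, 3.133, 0.001]
contact_force: [-0.5, 1.1, 8.0]
grip_width: 0.0392
gripper_force: 50.5
```

step_arm(
  rows=[
    [0, 0, 0.03, 0, 0, 0],
    [0, 0, 0.08, 0, 0, 0],
    [0, 0, 0.14, 0, 0, 0],
    [0, 0, 0.14, 0, 0, 0],
  ],
)

```text
clock: 9.8
tcp_pos: [0.5064, -0.0392, 0.1106]
orientation: [0.186, 3.127, 0.003]
contact_force: [0.5, -1.4, -2.5]
grip_width: 0.0395
gripper_force: 51.4
```

step_arm(
  rows=[
    [0.05, -0.003, 0, 0, 0, -0.004],
    [0.1, -0.003, 0, 0, 0, -0.004],
    [0.15, -0.003, 0, 0, 0, -0.004],
    [0.197, -0.003, 0, 0, 0, -0.004],
    [0.197, -0.003, 0, 0, 0, -0.004],
  ],
)

```text
clock: 10.22
tcp_pos: [0.6267, -0.0397, 0.1059]
orientation: [0.201, 3.128, 0.0]
contact_force: [1.2, 0.7, -1.9]
grip_width: 0.0392
gripper_force: 51.3
```

step_arm(
  rows=[
    [0, 0, 0, 0, 0, 0],
    [0, 0, 0, 0, 0, 0],
  ],
)

```text
clock: 10.38
tcp_pos: [0.6199, -0.0407, 0.1047]
orientation: [-0.205, -3.134, 0.0]
contact_force: [0.1, 0.7, -1.9]
grip_width: 0.039
gripper_force: 51.3
```

Run:
```python
from h import *
np.set_printoptions(precision=3,suppress=True)
im,T=snap("pics/w4.png"); st();print(T[:3,:3])
```

```text
{'clock': 10.4333, 'tcp_pos': [0.6196, -0.0407, 0.1047], 'orientation': [-0.2053, -3.1333, -0.0001], 'contact_force': [-1.1095, -0.4927, -1.6788], 'grip_width': 0.0392, 'gripper_force': 51.2522, 'joints': [-0.3693, 0.5902, 0.46, 1.8266, -0.3492, 0.8072, 1.7082]}
[[-0.991  0.13  -0.001]
 [ 0.13   0.991  0.   ]
 [ 0.001 -0.    -1.   ]]
```

View pics/w4.png

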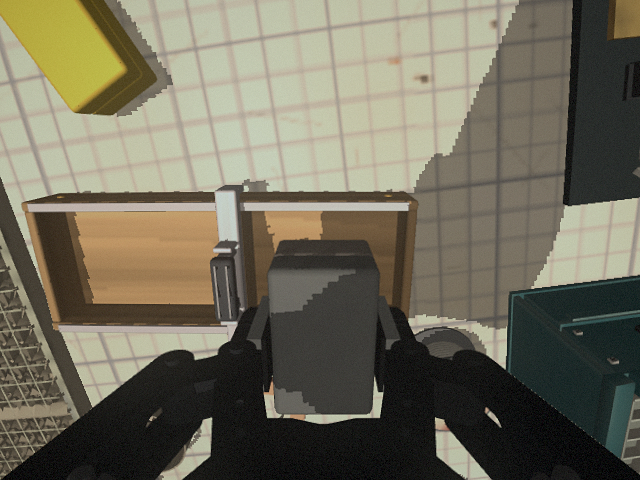

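The view shows the stone held with its long side across the jaws: top face (268–379, 271–413), near bottom edge at row 241. It hangs over the left compartment. Tray near top edge runs (25,203) to (417,205), left far corner (57,328), saddle (216–243, 186–330).

Run:
```python
from h import *
np.set_printoptions(precision=4,suppress=True)
T=np.load("pics/w4.npz")["T"]
t=onplane("wrist",[(25,203),(417,205),(57,328)],.036,T);print(t);d=t[1]-t[0];L=np.linalg.norm(d);a=np.arctan2(-d[0],d[1]);print(L,np.linalg.norm(t[2]-t[0]),a)
ux=np.array([np.cos(a),np.sin(a)]);uy=np.array([-np.sin(a),np.cos(a)])
c=t[:2,:2].mean(0)+.043*ux;print("c",c)
f=lambda p:np.c_[(p[:,:2]-c)@ux,(p[:,:2]-c)@uy]
q=onplane("wrist",[(268,271),(379,270),(373,413),(274,412)],.12,T);print("stone",f(q),f(q).mean(0))
print("stone bot near",f(onplane("wrist",[(283,241),(370,241)],.082,T)))
print("saddle",f(onplane("wrist",[(216,186),(242,186)],.0455,T)))
print("clip", f(onplane("wrist",[(212,258),(234,258),(238,320),(217,320)],.0645,T)))
```

```text
[[ 0.5568 -0.2103  0.036 ]
 [ 0.5886  0.0155  0.036 ]
 [ 0.639  -0.2211  0.036 ]]
0.22800697132464912 0.08290849444376946 -0.13979723667579802
c [ 0.6153 -0.1034]
stone [[-0.0358  0.0413]
 [-0.0365  0.0799]
 [ 0.0257  0.0812]
 [ 0.0255  0.0411]] [-0.0053  0.0609]
stone bot near [[-0.0351  0.0424]
 [-0.0354  0.0816]]
saddle [[-0.0543  0.003 ]
 [-0.0544  0.017 ]]
clip [[-0.0203  0.0037]
 [-0.0204  0.015 ]
 [ 0.0154  0.0147]
 [ 0.0156  0.0032]]
```

step_arm(
  rows=[
    [0.005, 0.002, -0.03, 0, 0, 0],
    [0.005, 0.002, -0.06, 0, 0, 0],
    [0.005, 0.002, -0.08, 0, 0, 0],
    [0.005, 0.002, -0.08, 0, 0, 0],
  ],
)

```text
clock: 10.77
tcp_pos: [0.6211, -0.0391, 0.0544]
orientation: [-0.204, -3.13, 0.0]
contact_force: [-0.7, -0.8, -2.3]
grip_width: 0.0393
gripper_force: 51.3
```

step_arm(
  rows=[
    [0, 0, -0.02, 0, 0, 0],
    [0, 0, -0.04, 0, 0, 0],
    [0, 0, -0.042, 0, 0, 0],
  ],
)

```text
clock: 11.02
tcp_pos: [0.6234, -0.0391, 0.0303]
orientation: [-0.204, -3.134, -0.0]
contact_force: [-1.7, 2.0, 4.3]
grip_width: 0.0391
gripper_force: 51.0
```

step_arm(
  rows=[
    [0, 0, 0, 0, 0, 0],
    [0, 0, 0, 0, 0, 0],
  ],
)

```text
clock: 11.18
tcp_pos: [0.6241, -0.0395, 0.0319]
orientation: [0.205, 3.135, -0.0]
contact_force: [0.6, 0.0, -1.9]
grip_width: 0.0393
gripper_force: 51.1
```

step_arm(
  rows=[
    [0, 0, -0.001, 0, 0, 0],
    [0, 0, -0.002, 0, 0, 0],
  ],
)

```text
clock: 11.35
tcp_pos: [0.6243, -0.0396, 0.031]
orientation: [0.205, 3.134, -0.0]
contact_force: [-1.5, 0.3, 4.2]
grip_width: 0.0391
gripper_force: 51.1
```

step_arm(
  rows=[
    [0, 0, -0.002, 0, 0, 0],
    [0, 0, -0.003, 0, 0, 0],
    [0, 0, -0.003, 0, 0, 0],
  ],
)

```text
clock: 11.6
tcp_pos: [0.6246, -0.0393, 0.0292]
orientation: [0.204, 3.134, 0.0]
contact_force: [0.1, 1.2, 3.5]
grip_width: 0.0392
gripper_force: 51.0
```

step_arm(
  rows=[
    [0, 0, 0, 0, 0, 0],
    [0, 0, 0, 0, 0, 0],
    [0, 0, 0, 0, 0, 0],
    [0, 0, 0, 0, 0, 0],
  ],
  jaw=0.42,
)

```text
clock: 11.93
tcp_pos: [0.6247, -0.0386, 0.0292]
orientation: [0.203, 3.134, 0.001]
contact_force: [1.2, 2.5, 4.5]
grip_width: 0.0498
gripper_force: 1.1
```

step_arm(
  rows=[
    [0, 0, 0.02, 0, 0, 0],
    [0, 0, 0.05, 0, 0, 0],
    [0, 0, 0.1, 0, 0, 0],
    [0, 0, 0.16, 0, 0, 0],
    [0, 0, 0.18, 0, 0, 0],
  ],
)

```text
clock: 12.35
tcp_pos: [0.626, -0.0406, 0.1417]
orientation: [0.206, 3.129, -0.0]
contact_force: [2.1, -0.8, 1.1]
grip_width: 0.0493
gripper_force: 0.0
```

Run:
```python
from h import *
im,T=snap("pics/w5.png"); st()
im=eyes.grab_frame("side")[:,:,::-1];im=cv2.resize(im[180:360,260:420],None,fx=3,fy=3,interpolation=cv2.INTER_CUBIC);cv2.imwrite("pics/s5.png",im)
```

```text
{'clock': 12.4, 'tcp_pos': [0.6267, -0.0405, 0.1425], 'orientation': [0.2059, 3.127, 0.0007], 'contact_force': [0.6827, -0.2946, 0.4098], 'grip_width': 0.0498, 'gripper_force': 0.0, 'joints': [-0.3893, 0.548, 0.4877, 1.7949, -0.3252, 0.8707, 1.687]}
```

View pics/w5.png

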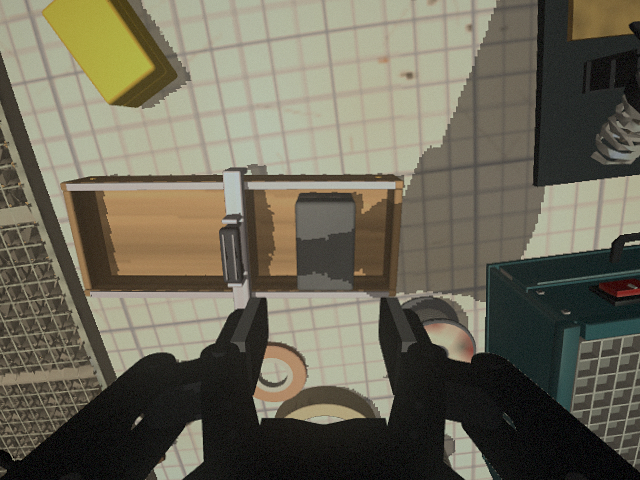

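Stone lies crosswise in the left compartment, top about (297–354, 203–290). There is a clear gap to the divider and to the end wall. Clip is at (221–243, 228–283).

Run:
```python
from h import *
np.set_printoptions(precision=4,suppress=True)
T=np.load("pics/w5.npz")["T"]
t=onplane("wrist",[(63,188),(402,187),(88,294)],.036,T);d=t[1]-t[0];a=np.arctan2(-d[0],d[1]);print(t,a)
a=-.131;ux=np.array([np.cos(a),np.sin(a)]);uy=np.array([-np.sin(a),np.cos(a)])
c=np.array([.613,-.1034])
f=lambda p:np.c_[(p[:,:2]-c)@ux,(p[:,:2]-c)@uy]
print(f(t))
print("stone",f(onplane("wrist",[(297,204),(354,204),(353,290),(299,289)],.044,T)))
print("saddle",f(onplane("wrist",[(224,170),(242,170),(247,305),(234,305)],.0455,T)))
print("clip", f(onplane("wrist",[(220,229),(239,229),(243,283),(225,283)],.0645,T)))
for p in [(0,-.035),(0,-.015),(0,.0445),(0,.065)]: print(p,c+p[0]*ux+p[1]*uy)
```

```text
[[ 0.56   -0.2121  0.036 ]
 [ 0.5905  0.0152  0.036 ]
 [ 0.6388 -0.2215  0.036 ]] -0.13334382461637984
[[-0.0383 -0.1147]
 [-0.0378  0.1146]
 [ 0.041  -0.1137]]
stone [[-0.028   0.0451]
 [-0.0279  0.0822]
 [ 0.0336  0.083 ]
 [ 0.0327  0.045 ]]
saddle [[-0.0502 -0.0004]
 [-0.0501  0.011 ]
 [ 0.0445  0.0077]
 [ 0.0446 -0.0016]]
clip [[-0.0169 -0.0006]
 [-0.0169  0.011 ]
 [ 0.0189  0.0108]
 [ 0.0189 -0.0007]]
(0, -0.035) [ 0.6084 -0.1381]
(0, -0.015) [ 0.611  -0.1183]
(0, 0.0445) [ 0.6188 -0.0593]
(0, 0.065) [ 0.6215 -0.039 ]
```

step_arm(
  rows=[
    [-0.014, -0.08, 0, 0, 0, 0],
    [-0.028, -0.14, 0, 0, 0, 0],
    [-0.028, -0.168, 0, 0, 0, 0],
    [-0.028, -0.168, 0, 0, 0, 0],
    [-0.028, -0.168, 0, 0, 0, 0],
  ],
  jaw=1,
)

```text
clock: 12.87
tcp_pos: [0.6059, -0.1418, 0.1357]
orientation: [-0.21, -3.133, 0.001]
contact_force: [-0.0, 1.8, 0.2]
grip_width: 0.0001
gripper_force: 0.0
```

step_arm(
  rows=[
    [0, 0, -0.06, 0, 0, 0],
    [0, 0, -0.12, 0, 0, 0],
    [0, 0, -0.162, 0, 0, 0],
    [0, 0, -0.162, 0, 0, 0],
    [0, 0, -0.162, 0, 0, 0],
  ],
)

```text
clock: 13.28
tcp_pos: [0.6061, -0.1383, 0.038]
orientation: [-0.201, -3.131, -0.001]
contact_force: [-0.2, -0.1, 0.7]
grip_width: -0.0004
gripper_force: 0.0
```

step_arm(
  rows=[
    [0.006, 0.02, 0.004, 0, 0, 0],
    [0.009, 0.04, 0.004, 0, 0, 0],
    [0.012, 0.06, 0.004, 0, 0, 0],
    [0.015, 0.08, 0.004, 0, 0, 0],
    [0.018, 0.1, 0.004, 0, 0, 0],
  ],
)

```text
clock: 13.7
tcp_pos: [0.6193, -0.0793, 0.0433]
orientation: [0.204, 3.132, -0.001]
contact_force: [1.0, -4.3, 3.5]
grip_width: 0.0
gripper_force: 2.0
```

step_arm(
  rows=[
    [0.001, 0.007, 0, 0, 0, 0],
    [0.002, 0.014, 0, 0, 0, 0],
    [0.002, 0.014, 0, 0, 0, 0],
  ],
)

```text
clock: 13.95
tcp_pos: [0.6196, -0.0704, 0.042]
orientation: [0.203, 3.135, 0.001]
contact_force: [0.3, -0.4, 0.5]
grip_width: -0.0
gripper_force: 0.0
```

step_arm(
  rows=[
    [0, 0.004, 0, 0, 0, 0],
    [0.001, 0.008, 0, 0, 0, 0],
    [0.001, 0.012, 0, 0, 0, 0],
  ],
)

```text
clock: 14.2
tcp_pos: [0.6196, -0.0656, 0.0418]
orientation: [-0.207, -3.135, 0.001]
contact_force: [0.7, -4.2, 0.7]
grip_width: 0.0002
gripper_force: 2.0
```

step_arm(
  rows=[
    [0, 0.003, 0, 0, 0, 0],
    [0.001, 0.006, 0, 0, 0, 0],
  ],
)

```text
clock: 14.37
tcp_pos: [0.6202, -0.0614, 0.0418]
orientation: [-0.206, -3.135, 0.001]
contact_force: [0.5, -3.5, 1.0]
grip_width: 0.0002
gripper_force: 2.0
```

step_arm(
  rows=[
    [0, 0.003, 0, 0, 0, 0],
    [0.001, 0.005, 0, 0, 0, 0],
  ],
)

```text
clock: 14.53
tcp_pos: [0.6207, -0.0579, 0.0418]
orientation: [-0.205, -3.134, 0.0]
contact_force: [-1.8, -8.4, 2.8]
grip_width: 0.0001
gripper_force: 5.0
```

step_arm(
  rows=[
    [0, 0.002, 0, 0, 0, 0],
    [0, 0.004, 0, 0, 0, 0],
  ],
)

```text
clock: 14.7
tcp_pos: [0.6206, -0.0579, 0.0419]
orientation: [-0.207, -3.135, 0.004]
contact_force: [0.9, -10.6, -0.7]
grip_width: 0.0
gripper_force: 5.5
```

step_arm(
  rows=[
    [0, 0.003, 0, 0, 0, 0],
    [0, 0.006, 0, 0, 0, 0],
    [0, 0.006, 0, 0, 0, 0],
  ],
)

```text
clock: 14.95
tcp_pos: [0.6205, -0.0579, 0.042]
orientation: [0.211, 3.133, -0.01]
contact_force: [0.4, -16.3, -3.1]
grip_width: -0.0
gripper_force: 7.8
```

step_arm(
  rows=[
    [0, 0.005, 0, 0, 0, 0],
    [0, 0.005, 0, 0, 0, 0],
  ],
)

```text
clock: 15.12
tcp_pos: [0.6205, -0.0578, 0.042]
orientation: [0.214, 3.132, -0.015]
contact_force: [1.7, -21.8, -3.6]
grip_width: -0.0003
gripper_force: 10.7
```

step_arm(
  rows=[
    [-0.002, -0.02, 0, 0, 0, 0],
    [-0.005, -0.04, 0, 0, 0, 0],
    [-0.006, -0.05, 0, 0, 0, 0],
  ],
)

```text
clock: 15.37
tcp_pos: [0.6167, -0.0794, 0.0417]
orientation: [-0.205, -3.134, -0.001]
contact_force: [0.0, -0.9, 0.7]
grip_width: 0.0002
gripper_force: 0.0
```

step_arm(
  rows=[
    [0, 0, 0.06, 0, 0, 0],
    [0, 0, 0.12, 0, 0, 0],
    [0, 0, 0.16, 0, 0, 0],
    [0, 0, 0.16, 0, 0, 0],
    [0, 0, 0.16, 0, 0, 0],
  ],
)

```text
clock: 15.78
tcp_pos: [0.6184, -0.0778, 0.1394]
orientation: [0.202, 3.132, 0.003]
contact_force: [0.4, 0.1, -0.3]
grip_width: 0.0002
gripper_force: 0.0
```

Run:
```python
from h import *
im,T=snap("pics/w6.png"); st()
```

```text
{'clock': 15.8333, 'tcp_pos': [0.6173, -0.0777, 0.138], 'orientation': [0.2025, 3.135, 0.0025], 'contact_force': [-0.6032, 0.444, 0.1808], 'grip_width': -0.0002, 'gripper_force': 0.0, 'joints': [-0.3356, 0.5509, 0.4962, 1.8067, -0.3349, 0.8679, 1.7597]}
```

View pics/w6.png

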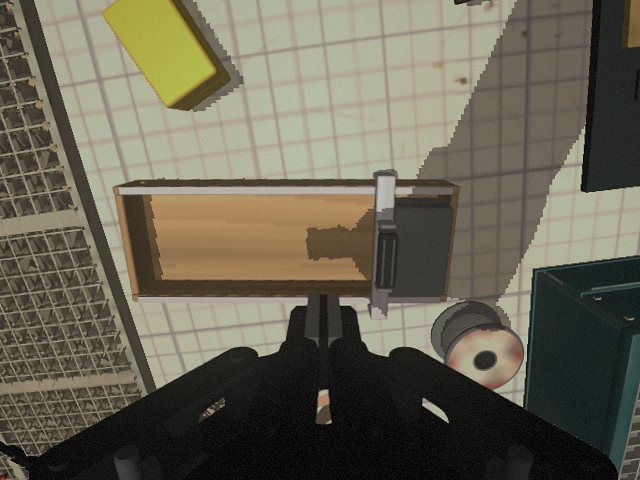

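Stone is snug between the divider and the left end wall. The clip's top is at about (377–397, 234–287).

Run:
```python
from h import *
np.set_printoptions(precision=4,suppress=True)
T=np.load("pics/w6.npz")["T"]
q=onplane("wrist",[(377,234),(397,234),(395,287),(378,287)],.0645,T);print(q,q.mean(0))
a=-.131;ux=np.array([np.cos(a),np.sin(a)]);uy=np.array([-np.sin(a),np.cos(a)])
c=np.array([.6135,-.1034])
f=lambda p:np.c_[(p[:,:2]-c)@ux,(p[:,:2]-c)@uy]
print(f(q).mean(0)); print(f(onplane("wrist",[(374,172),(396,172)],.0455,T)))
print(f(onplane("wrist",[(115,188),(459,187)],.036,T)))
```

```text
[[ 0.6034 -0.0449  0.0645]
 [ 0.605  -0.0329  0.0645]
 [ 0.6398 -0.0365  0.0645]
 [ 0.6383 -0.0472  0.0645]] [ 0.6216 -0.0404  0.0645]
[-0.0002  0.0636]
[[-0.0525  0.056 ]
 [-0.0525  0.0698]]
[[-0.0414 -0.1146]
 [-0.0419  0.1143]]
```

step_arm(
  rows=[
    [0.004, 0.04, 0, 0, 0, 0],
    [0.0075, 0.0635, 0, 0, 0, 0],
    [0.0075, 0.0635, 0, 0, 0, 0],
    [0.0075, 0.0635, -0.05, 0, 0, 0],
    [0.0075, 0.0635, -0.09, 0, 0, 0],
  ],
)

```text
clock: 16.25
tcp_pos: [0.6222, -0.0398, 0.0829]
orientation: [0.201, 3.134, 0.001]
contact_force: [0.1, -0.0, -1.0]
grip_width: 0.0
gripper_force: 0.0
```

step_arm(
  rows=[
    [0, 0, 0, 0, 0, 0],
    [0, 0, -0.005, 0, 0, 0],
    [0, 0, -0.01, 0, 0, 0],
  ],
)

```text
clock: 16.5
tcp_pos: [0.6221, -0.0411, 0.0783]
orientation: [-0.205, -3.135, 0.0]
contact_force: [-2.7, 0.5, 6.5]
grip_width: 0.0003
gripper_force: 3.5
```

step_arm(
  rows=[
    [0, 0, -0.004, 0, 0, 0],
    [0, 0, -0.008, 0, 0, 0],
    [0, 0, -0.012, 0, 0, 0],
  ],
)

```text
clock: 16.75
tcp_pos: [0.6224, -0.041, 0.0714]
orientation: [0.205, 3.134, 0.0]
contact_force: [0.0, 0.4, 0.6]
grip_width: 0.0003
gripper_force: 0.0
```

step_arm(
  rows=[
    [0, 0, -0.004, 0, 0, 0],
    [0, 0, -0.006, 0, 0, 0],
    [0, 0, -0.006, 0, 0, 0],
  ],
)

```text
clock: 17.0
tcp_pos: [0.6223, -0.0409, 0.0682]
orientation: [0.205, 3.134, 0.001]
contact_force: [-3.2, 0.2, 8.6]
grip_width: -0.0001
gripper_force: 4.2
```

step_arm(
  rows=[
    [0, 0, 0.04, 0, 0, 0],
    [0, 0, 0.09, 0, 0, 0],
    [0, 0, 0.15, 0, 0, 0],
  ],
  jaw=0.55,
)

```text
clock: 17.25
tcp_pos: [0.6206, -0.0407, 0.1566]
orientation: [-0.204, -3.131, 0.001]
contact_force: [0.7, -0.0, 0.1]
grip_width: 0.0358
gripper_force: 0.0
```

step_arm(
  rows=[
    [-0.031, -0.024, 0, 0, 0, -0.036],
    [-0.063, -0.047, 0, 0, 0, -0.072],
    [-0.095, -0.071, 0, 0, 0, -0.109],
    [-0.126, -0.094, 0, 0, 0, -0.145],
  ],
)

```text
clock: 17.58
tcp_pos: [0.5455, -0.0978, 0.1574]
orientation: [0.915, 3.004, 0.001]
contact_force: [-0.1, 0.1, 0.0]
grip_width: 0.0385
gripper_force: 0.0
```

step_arm(
  rows=[
    [-0.031, -0.024, 0, 0, 0, -0.036],
    [-0.063, -0.047, 0, 0, 0, -0.072],
    [-0.095, -0.071, 0, 0, 0, -0.109],
    [-0.126, -0.094, 0, 0, 0, -0.145],
  ],
)

```text
clock: 17.92
tcp_pos: [0.4698, -0.1543, 0.1572]
orientation: [1.571, 2.72, 0.001]
contact_force: [-0.2, -0.7, 0.0]
grip_width: 0.0383
gripper_force: 0.0
```

step_arm(
  rows=[
    [-0.031, -0.024, 0, 0, 0, -0.036],
    [-0.063, -0.047, 0, 0, 0, -0.072],
    [-0.095, -0.071, 0, 0, 0, -0.109],
    [-0.126, -0.094, 0, 0, 0, -0.144],
    [-0.126, -0.094, 0, 0, 0, -0.144],
  ],
)

```text
clock: 18.33
tcp_pos: [0.3913, -0.2123, 0.157]
orientation: [-2.146, -2.293, 0.001]
contact_force: [0.0, 0.9, 0.3]
grip_width: 0.0385
gripper_force: 0.0
```

Run:
```python
from h import *
np.set_printoptions(precision=3,suppress=True)
im,T=snap("pics/w7.png"); st();print(T[:3,:3])
print(project("wrist",[(.4017,-.2887,.0055),(.3957,-.2113,.0055),(.3897,-.134,.0055)],T))
hsv=cv2.cvtColor(im,cv2.COLOR_BGR2HSV)
```

```text
{'clock': 18.3833, 'tcp_pos': [0.3934, -0.2111, 0.1572], 'orientation': [-2.139, -2.3005, -0.0004], 'contact_force': [0.1814, 1.0025, 0.2245], 'grip_width': 0.0386, 'gripper_force': 0.0, 'joints': [-0.4613, 0.3426, 0.9886, 2.2115, -0.4109, 0.7801, 0.8727]}
[[-0.066  0.998 -0.001]
 [ 0.998  0.066  0.   ]
 [ 0.    -0.001 -1.   ]]
[[330.197 311.888]
 [329.62  227.591]
 [328.896 128.934]]
```

View pics/w7.png

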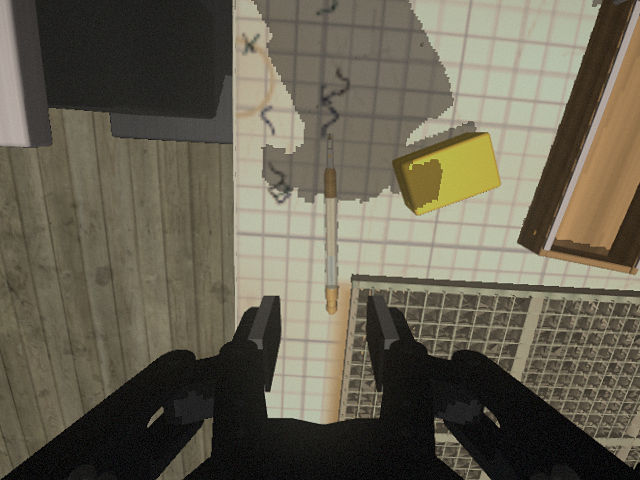

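Cutter runs straight from (330,133) to (332,314), matching the predicted columns within 2 px. The board's corner (352,277) and the decoy (448,172) are clear of the fingers.

step_arm(
  rows=[
    [0.004, 0, -0.06, 0, 0, 0],
    [0.004, 0, -0.12, 0, 0, 0],
    [0.004, 0, -0.18, 0, 0, 0],
    [0.004, 0, -0.22, 0, 0, 0],
    [0.004, 0, -0.22, 0, 0, 0],
  ],
)

```text
clock: 18.8
tcp_pos: [0.3961, -0.2084, 0.0217]
orientation: [-2.127, -2.304, 0.003]
contact_force: [-0.4, -0.3, 0.4]
grip_width: 0.0386
gripper_force: 0.0
```

step_arm(
  rows=[
    [0, 0, -0.008, 0, 0, 0],
    [0, 0, -0.015, 0, 0, 0],
    [0, 0, -0.015, 0, 0, 0],
  ],
)

```text
clock: 19.05
tcp_pos: [0.3985, -0.2102, 0.0168]
orientation: [2.132, 2.305, 0.001]
contact_force: [-0.3, 0.6, -0.4]
grip_width: 0.0385
gripper_force: 0.0
```

step_arm(
  rows=[
    [0, 0, 0, 0, 0, 0],
    [0, 0, 0, 0, 0, 0],
    [0, 0, 0, 0, 0, 0],
    [0, 0, 0, 0, 0, 0],
    [0, 0, 0, 0, 0, 0],
  ],
  jaw=1,
  squeeze=35,
)

```text
clock: 19.47
tcp_pos: [0.3983, -0.2101, 0.0171]
orientation: [2.133, 2.304, 0.002]
contact_force: [-0.9, 0.4, 7.5]
grip_width: 0.0085
gripper_force: 35.9
```

step_arm(
  rows=[
    [0, 0, 0.03, 0, 0, 0],
    [0, 0, 0.08, 0, 0, 0],
    [0, 0, 0.14, 0, 0, 0],
    [0, 0, 0.18, 0, 0, 0],
    [0, 0, 0.18, 0, 0, 0],
  ],
)

```text
clock: 19.88
tcp_pos: [0.3998, -0.2112, 0.128]
orientation: [2.131, 2.301, 0.006]
contact_force: [1.2, -0.4, -0.9]
grip_width: 0.0085
gripper_force: 35.0
```

step_arm(
  rows=[
    [0.044, 0.017, 0, 0, 0, -0.008],
    [0.088, 0.034, 0, 0, 0, -0.016],
    [0.132, 0.051, 0, 0, 0, -0.025],
    [0.1765, 0.0675, 0, 0, 0, -0.033],
  ],
)

```text
clock: 20.22
tcp_pos: [0.5044, -0.1684, 0.124]
orientation: [-2.252, -2.19, -0.001]
contact_force: [0.7, 0.3, -0.1]
grip_width: 0.009
gripper_force: 35.0
```

step_arm(
  rows=[
    [0.044, 0.017, 0, 0, 0, -0.008],
    [0.088, 0.034, 0, 0, 0, -0.016],
    [0.132, 0.051, 0, 0, 0, -0.025],
    [0.1765, 0.0675, 0, 0, 0, -0.033],
    [0.1765, 0.0675, 0, 0, 0, -0.033],
  ],
)

```text
clock: 20.63
tcp_pos: [0.6146, -0.1247, 0.1235]
orientation: [2.354, 2.078, 0.004]
contact_force: [0.7, 0.6, -0.7]
grip_width: 0.0089
gripper_force: 35.0
```

step_arm(
  rows=[
    [0, 0, 0, 0, 0, 0],
    [0, 0, 0, 0, 0, 0],
  ],
)

```text
clock: 20.8
tcp_pos: [0.6083, -0.1293, 0.1236]
orientation: [-2.361, -2.072, 0.002]
contact_force: [-0.1, -0.5, -1.1]
grip_width: 0.0086
gripper_force: 35.0
```

Run:
```python
from h import *
np.set_printoptions(precision=3,suppress=True)
im,T=snap("pics/w8.png"); st();print(T[:3,:3])
```

```text
{'clock': 20.85, 'tcp_pos': [0.608, -0.1297, 0.1239], 'orientation': [-2.3619, -2.0703, 0.0012], 'contact_force': [-0.6832, -0.0326, -1.5401], 'grip_width': 0.0089, 'gripper_force': 34.9888, 'joints': [-0.4886, 0.6949, 0.8706, 1.831, -0.6552, 0.9328, 0.549]}
[[ 0.13   0.992 -0.001]
 [ 0.992 -0.13  -0.   ]
 [-0.    -0.001 -1.   ]]
```

View pics/w8.png

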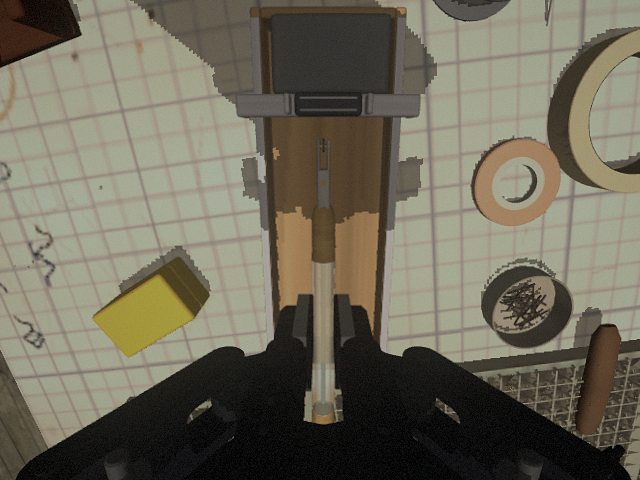

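Cutter is held straight along the tray, its wheel end at (323,138) and its butt at (323,415). The clip is down on the saddle (273–385, 92–118) and the stone is snug behind it.

Run:
```python
from h import *
np.set_printoptions(precision=4,suppress=True)
T=np.load("pics/w8.npz")["T"]
a=-.131;ux=np.array([np.cos(a),np.sin(a)]);uy=np.array([-np.sin(a),np.cos(a)])
c=np.array([.6135,-.1034])
f=lambda p:np.c_[(p[:,:2]-c)@ux,(p[:,:2]-c)@uy]
print("cutter ends",f(onplane("wrist",[(323,138),(323,425)],.112,T)))
print("saddle right face",f(onplane("wrist",[(238,113),(420,115)],.0455,T)))
print("rim",f(onplane("wrist",[(264,230),(393,230)],.036,T)))
```

```text
cutter ends [[-0.0021  0.0473]
 [-0.0022 -0.0918]]
saddle right face [[-0.0494  0.0598]
 [ 0.0518  0.0587]]
rim [[-0.0399 -0.0103]
 [ 0.0424 -0.0103]]
```

step_arm(
  rows=[
    [0.004, 0.008, -0.04, 0, 0, 0],
    [0.004, 0.008, -0.09, 0, 0, 0],
    [0.004, 0.008, -0.13, 0, 0, 0],
    [0.004, 0.008, -0.155, 0, 0, 0],
    [0.004, 0.008, -0.16, 0, 0, 0],
  ],
)

```text
clock: 21.27
tcp_pos: [0.6092, -0.1243, 0.0258]
orientation: [-2.36, -2.068, 0.004]
contact_force: [-0.7, 0.4, -0.6]
grip_width: 0.0087
gripper_force: 35.0
```

step_arm(
  rows=[
    [0, 0, 0, 0, 0, 0],
    [0, 0, -0.003, 0, 0, 0],
    [0, 0, -0.005, 0, 0, 0],
  ],
)

```text
clock: 21.52
tcp_pos: [0.6126, -0.1249, 0.0266]
orientation: [2.36, 2.07, 0.002]
contact_force: [-0.4, -0.1, -0.0]
grip_width: 0.009
gripper_force: 35.0
```

step_arm(
  rows=[
    [0, 0, -0.003, 0, 0, 0],
    [0, 0, -0.005, 0, 0, 0],
    [0, 0, -0.005, 0, 0, 0],
  ],
)

```text
clock: 21.77
tcp_pos: [0.6123, -0.1244, 0.0232]
orientation: [2.361, 2.072, 0.002]
contact_force: [-1.8, 0.5, 5.3]
grip_width: 0.0089
gripper_force: 35.6
```

step_arm(
  rows=[
    [0, 0, -0.001, 0, 0, 0],
    [0, 0, -0.001, 0, 0, 0],
  ],
)

```text
clock: 21.93
tcp_pos: [0.6123, -0.1244, 0.0232]
orientation: [2.361, 2.072, 0.003]
contact_force: [-2.7, 1.8, 9.9]
grip_width: 0.0084
gripper_force: 36.3
```

Contact with the floor at the expected height, so release and lift.

step_arm(
  rows=[
    [0, 0, 0, 0, 0, 0],
    [0, 0, 0, 0, 0, 0],
    [0, 0, 0, 0, 0, 0],
    [0, 0, 0, 0, 0, 0],
  ],
  jaw=0.7,
)

```text
clock: 22.27
tcp_pos: [0.6117, -0.1242, 0.0215]
orientation: [2.361, 2.072, -0.0]
contact_force: [0.1, -0.3, 0.2]
grip_width: 0.0255
gripper_force: 0.0
```

step_arm(
  rows=[
    [0, 0, 0.02, 0, 0, 0],
    [0, 0, 0.06, 0, 0, 0],
    [0, 0, 0.12, 0, 0, 0],
    [0, 0, 0.18, 0, 0, 0],
    [0, 0, 0.24, 0, 0, 0],
  ],
)

```text
clock: 22.68
tcp_pos: [0.6112, -0.1246, 0.1676]
orientation: [-2.362, -2.071, 0.001]
contact_force: [1.1, 0.9, 0.7]
grip_width: 0.026
gripper_force: 0.0
```

step_arm(
  rows=[
    [-0.06, -0.06, 0.02, 0, 0, 0],
    [-0.12, -0.12, 0.04, 0, 0, 0],
    [-0.16, -0.16, 0.06, 0, 0, 0],
    [-0.16, -0.16, 0.06, 0, 0, 0],
  ],
)

```text
clock: 23.02
tcp_pos: [0.5112, -0.2256, 0.2041]
orientation: [2.368, 2.062, 0.0]
contact_force: [0.2, -0.4, -0.1]
grip_width: 0.0255
gripper_force: 0.0
```

Run:
```python
from h import *
im,T=snap("pics/w9.png"); st()
s=eyes.grab_frame("side")[:,:,::-1];s=cv2.resize(s[200:340,270:430],None,fx=2.5,fy=2.5,interpolation=cv2.INTER_CUBIC)
P=project("wrist",[(.613,-.1034,.03)],T)[0].astype(int);print(P)
x0=int(np.clip(P[0]-130,0,380));y0=int(np.clip(P[1]-120,0,240))
w=cv2.resize(im[y0:y0+240,x0:x0+260],None,fx=1.5,fy=1.5);print(x0,y0)
M=np.zeros((360,800,3),np.uint8);M[:350,:400]=s;M[:,400:790]=w;cv2.imwrite("pics/m9.png",M)
```

```text
{'clock': 23.0667, 'tcp_pos': [0.5108, -0.2265, 0.2045], 'orientation': [2.3699, 2.0589, 0.0009], 'contact_force': [-1.6224, -1.6708, -0.7126], 'grip_width': 0.0252, 'gripper_force': 0.0, 'joints': [-0.4413, 0.5015, 1.0092, 1.9258, -0.5072, 0.9923, 0.6608]}
[430  53]
300 0
```

View pics/m9.png

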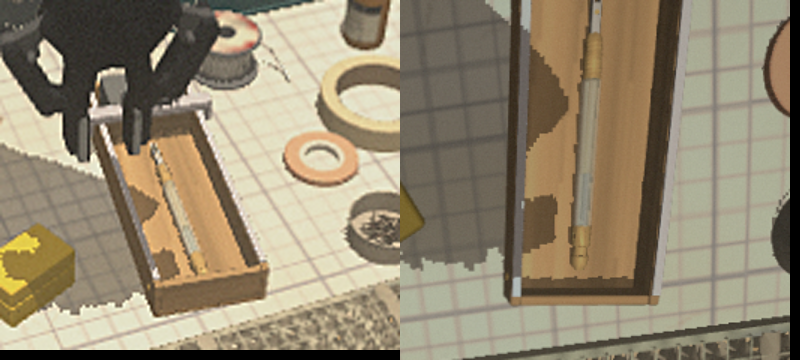

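Cutter lies flat on the floor of the long compartment, tip at (155,150) and butt at (197,270) in the side crop, inside both ends. Stone, divider and clip were seen in place on the previous view, and nothing has touched them since.

```bash
python3 -c "
from bench import r
print(r.hand_in())"
```

```text
the job is handed in; nothing more can be done
None
```

The job is handed in at about 23 s on the robot's clock: the stone is snug crosswise in the left end of the tray, the clip was pressed down only after that, and the cutter lies flat in the long right compartment; the spool, tin and foil roll were not touched.

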